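# Seat a spacer in the corner pocket of a vacuum plate

### The job

Without picking it up, push the rectangular steel spacer with the fingertips until its long side lies flat against the plate's long rail, well before the corner. Then, keeping it against the rail, slide it along into the corner pocket until it sits fully home, flush against both the rail and the end stop, and let go of it. Leave the other loose parts on and beside the plate where they are.

Things in the scene. Friction and masses are not known exactly. Their poses are not given: they have to be found in the camera images.
- plate: The fixed aluminium vacuum plate, 240 mm (its x) by 400 mm (its y) by 25 mm thick, with a grid of flush brass dots, turned by up to 0.2 rad. Origin at the centre of its underside, on the bench; x points away from the robot to the long rail, y along the rail to the corner pocket. Vacuum fittings and a gauge up to 80 mm high stick out of its +y side, beyond the end stop.
- rail (a point): Middle of the long rail's working face, at the plate's top, plate x = +95 mm, y = 0, 25 mm above the bench. The rail is 16 mm high, 20 mm wide, runs along the plate's far (+x) edge parallel to its y axis; the face looks to -x.
- stop (a point): Corner where the rail's face meets the end stop's face, at the plate's top: plate x = +95 mm, y = +170 mm. The stop is 16 mm high; its face looks to -y and reaches from the rail back to plate x = +17 mm.
- keeper (a point): Inner corner of the keeper's mouth, at the plate's top: plate x = +53 mm, y = +148 mm. The keeper is a block 12 mm high standing against the stop, opposite the rail, from plate x = +35 to +53 mm, with a bevelled lead-in at the mouth from y = +139 mm. The pocket between rail and keeper is 42 mm wide; a seated spacer sticks out of it by 38 mm.
- home (a point): Where the centre of the spacer's underside lies when it is fully home in the corner pocket: on the plate's top (25 mm above the bench), at plate x = +77 mm, y = +140 mm. Axes as the plate's.
- spacer: The loose rectangular steel spacer, 36 mm (its x) by 60 mm (its y, long side) by 18 mm high, about 0.2 to 0.4 kg, with two dark holes marked on top; lies flat on the plate away from the rail. Origin at the centre of its underside. Either end may go first.
- disc: A loose round steel disc, 30 mm across, 14 mm high, lying on the plate; origin at the centre of its underside. Leave alone.
- collar: A loose steel collar (short tube), 34 mm across, 18 mm high, on the plate towards the pocket's end but away from the rail; origin at the centre of its underside. Leave alone.
- coupler: A loose brass hose coupler, 26 mm across, 46 mm high, standing on the bench to the right of the plate (-y); origin at the centre of its underside. Leave alone.
- tape: A loose roll of white tape, 90 mm across, 22 mm high, lying on the bench to the right of the plate (-y); origin at the centre of its underside. Leave alone.
Things that resemble listed ones, but are neither listed nor needed, are in the scene too. What is shaped like the spacer but purple or red is not meant.

How it is judged:
By the outcome, as a careful person would: the job done as asked, in the order asked, and still so for the second after the job is handed in, with the robot touching nothing.
It also fails if it takes over 64 s, if anything falls off the work surface, if the arm or the gripper's body presses on something with over 40 N, if the wrist force passes 120 N, or if a joint passes its speed limit or range.

### The arm

A 7-joint arm with a two-finger parallel gripper is mounted at the origin on the work surface. World frame = base frame: x ahead of the robot, y to its left, z up, the work surface at z = 0. Lengths are in m, angles in rad, forces in N, time in s.
With the tool pointing down it reaches from about 0.425 to 0.925 m from the base axis. Payload 6.8 kg.
Tool frame: the origin (TCP) lies on the centre line of the jaws, within the pads' length; the fingertips stand 17 mm ahead of it and the grasp point (between the pads) lies 2 mm behind it; z points along the fingers, x is the direction in which the jaws open and shut, and the axes are right-handed (so a half turn about z gives the same grasp; the last joint's range is limited). The gripper opens to 85 mm and grips with 20 to 120 N. Pads are 22 mm wide; open, the fingers measure 114 mm over their backs; the gripper's body (76 mm by 85 mm) begins 54 mm behind the grasp point. The pads swing forward as they close: fully open they stand 13 mm farther back than shut.
Start: joints at [-1.212, 0.477, 0.022, 1.555, -0.011, 1.109, -0.083], TCP at [0.304, 0.603, 0.248] pointing down, gripper open.
Joint ranges: [-2.96, 2.96], [-0.34, 2.1], [-1.41, 1.46], [0.24, 2.44], [-1.37, 4.51], [0.17, 1.92], [-2.96, 2.96]. Speed limits (rad/s): [2.39, 2.39, 3.14, 3.14, 3.14, 3.14, 3.14].

### API

Orientations are given as a rotation vector (axis times angle).
In Python, from bench import r gives the robot as it stands.
- The arm moves only by the tool arm_command, never from a script. Its argument "increments" is a list of rows, each a list of 3 entries, a list of its own where there are three numbers: the shift along the world's x, y, z in m, then the turn, a rotation vector about the world's x, y, z in rad, then the opening in per cent of the stroke, from 0 (shut) to 100 (fully open). A call has 1 to 10 rows; each row is the pose to reach, as a shift and turn from the pose commanded when the call began; what a row does not reach only later rows make up. A row lasts 1/10 s, in which the tool goes at most 50 mm and 8.59 degrees, less where a joint would pass 70% of its speed; a pose out of reach is approached as far as the arm can. A call with a gripper value outside its range is refused whole. The fingers move at their own pace and stop on an object; "newtons" is the grip in N (left out, the last holds). Time passes only in rows, so rows that repeat a pose let the fingers close. It gives the time, the measured TCP pose, the force and the opening at its end, in the units of the state.
- r.get_obs(): the state, without advancing time (a new reading comes with each control period).
- r.grab_frame(name): name is "scene" or "top" or "wrist"; returns the picture (420x560x3 uint8, blue, green, red); there is no depth.
- r.camera_model(name): a dict with "camera_matrix" (3x3 intrinsics, pixels), "camera_from_world" (4x4, takes a point from world to camera coordinates). Camera axes: x right, y down, z forward; pixel columns grow to the right and rows downward; lengths in m; the calibration is good to about 2 mm. A picture is of the moment at which its call begins: read the wrist's pose just before it. camera_model takes no time and is no camera call; for the wrist camera it gives the pose at the moment of the call.
- r.hand_in(): hands the job in, once; it reports no verdict.
The state is a dict: "clock": time; "joints": joint angles; "qvel": joint speeds; "tau": joint torques, N m; "tcp_pos": TCP position; "orientation": TCP orientation; "contact_force": force on the tool from outside, world axes, zero at the start; "moment": the same for the moment, N m; "grip_width": finger opening in m.
Only numpy, scipy, OpenCV 4.12 (cv2) and the standard library are available. Lean on these libraries where they do the work, as an engineer would, in place of code of your own. Each camera call takes 0.05 s, during which the arm holds its last target. There are 200 camera calls.

## Working session

There is one attempt and no reset: what is moved stays moved. The work goes in short steps, Python scripts to look and compute and a tool call to move; the robot and the scene stay as the last step left them, time stands still between calls to the robot, and variables do not carry over. Pictures are saved under pics/ and viewed, about 8 in all and at most 12, crops included, and the job is handed in when it is done.

Besides the shell and the picture viewer there is one more tool, called after "Call:" as name(argument=value, ...) on one line, values as JSON. arm_command: Moves the arm, as the interface text tells. Its arguments: {"type":"object","properties":{"increments":{"type":"array","items":{"type":"array"}},"newtons":{"type":"number"}},"required":["increments"]}

```bash
mkdir -p pics && ls && python3 - <<'E'
from bench import r
import cv2
print(r.get_obs())
for n in("top","scene"):
    im=r.grab_frame(n);cv2.imwrite(f"pics/{n}0.png",im)
    m=r.camera_model(n);print(n,m)
E
```

```text
pics
{'clock': 0.0, 'joints': array([-1.21207392,  0.47778074,  0.02233911,  1.55648961, -0.01149486,
        1.10932775, -0.08308772]), 'qvel': array([-4.68489756e-04,  1.66828411e-04,  9.60381059e-04, -6.45838828e-04,
       -1.21193337e-05,  6.85411546e-04, -2.07947245e-04]), 'tau': array([-6.17586047e-04, -5.96454763e+01,  1.60755124e+00, -2.81187558e+01,
        1.24324544e-02,  9.56291333e-03,  5.47572355e-06]), 'tcp_pos': array([0.30353368, 0.60224326, 0.24732257]), 'orientation': array([ 2.67404587e+00,  1.64685784e+00, -2.38388501e-03]), 'contact_force': array([ 0.15057601, -0.3123811 ,  0.62798568]), 'moment': array([ 0.04980049, -0.00589542,  0.03540285]), 'grip_width': 0.08562144879101245}
top {'camera_matrix': array([[428.85822597,   0.        , 276.37435654],
       [  0.        , 428.85822597, 204.99450695],
       [  0.        ,   0.        ,   1.        ]]), 'camera_from_world': array([[-0.01063947, -0.99991781, -0.00715341, -0.08303711],
       [-0.99027846,  0.0115286 , -0.1386206 ,  0.48902251],
       [ 0.13869168,  0.00560902, -0.99031973,  1.05888919],
       [ 0.        ,  0.        ,  0.        ,  1.        ]])}
scene {'camera_matrix': array([[423.70011808,   0.        , 274.49784039],
       [  0.        , 423.70011808, 208.99341575],
       [  0.        ,   0.        ,   1.        ]]), 'camera_from_world': array([[-0.40540391,  0.91413546, -0.00200935,  0.28193902],
       [ 0.65167282,  0.2874632 , -0.70191698, -0.24876009],
       [-0.64106958, -0.28586933, -0.71225593,  1.14492513],
       [ 0.        ,  0.        ,  0.        ,  1.        ]])}
```

View pics/top0.png

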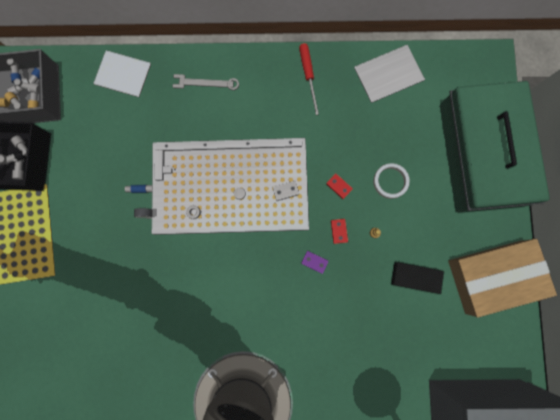

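View pics/scene0.png

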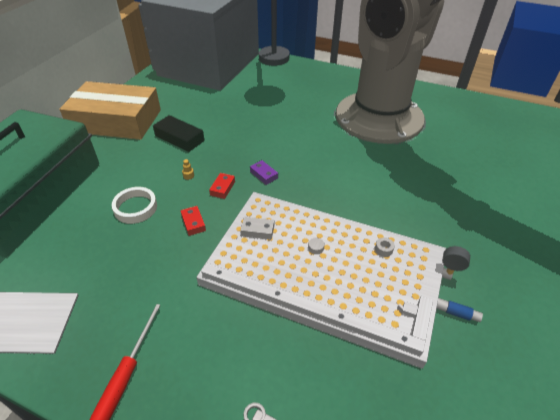

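The top view shows the plate at about cols 152–308, rows 140–233, with the rail along the upper edge and the stop and pocket at the left (around 160,165). The spacer is at (286,190), the disc at (240,193), the collar at (194,212). The scene view agrees, and the decoys are the red and purple blocks off the plate.

```bash
cat > h.py <<'E'
import numpy as np, cv2
from bench import r
def ray(m,px,z):
    "pixels (N,2) -> world xy on plane z"
    px=np.atleast_2d(np.asarray(px,float)); K=m["camera_matrix"];T=m["camera_from_world"]
    R,t=T[:3,:3],T[:3,3]; c=-R.T@t
    d=(np.c_[px,np.ones(len(px))]@np.linalg.inv(K).T)@R
    return (c+d*((z-c[2])/d[:,2])[:,None])[:,:2]
def proj(m,P):
    P=np.atleast_2d(P);T=m["camera_from_world"];q=(P@T[:3,:3].T+T[:3,3])@m["camera_matrix"].T
    return q[:,:2]/q[:,2:]
E
python3 - <<'E'
from h import *
im=cv2.imread("pics/top0.png");m=r.camera_model("top")
hsv=cv2.cvtColor(im,cv2.COLOR_BGR2HSV)
o=((hsv[...,0]>8)&(hsv[...,0]<28)&(hsv[...,1]>60)&(hsv[...,2]>120)).astype(np.uint8)
o[:, :140]=0;o[:,315:]=0;o[:135]=0;o[240:]=0
n,l,s,c=cv2.connectedComponentsWithStats(o)
c=np.array([c[i] for i in range(1,n) if s[i,4]>=3]);w=ray(m,c,.025)
rect=cv2.minAreaRect(w.astype(np.float32));print(len(c),rect)
ym=w.mean(0);print(ym)
# white plate
nb=((im.min(2)>90)|(o>0)).astype(np.uint8);nb[:, :140]=0;nb[:,320:]=0;nb[:130]=0;nb[245:]=0
nb=cv2.morphologyEx(nb,cv2.MORPH_OPEN,np.ones((9,9)))
cs=max(cv2.findContours(nb,0,2)[0],key=cv2.contourArea)[:,0]
print(cv2.minAreaRect(cs),cv2.boxPoints(cv2.minAreaRect(cs)))
print("plate",cv2.minAreaRect(ray(m,cs,.025).astype(np.float32)))
print("spacer",ray(m,[[286,190]],.043),"disc",ray(m,[240,193],.039),"collar",ray(m,[194,212],.043))
E
```

```text
142 ((0.5314955711364746, 0.024721011519432068), (0.1775055080652237, 0.3456307351589203), 1.025413155555725)
[0.53120996 0.02370107]
((228.59234619140625, 185.68572998046875), (92.58431243896484, 157.86123657226562), 88.33971405029297) [[148.3536  141.6999 ]
 [306.1486  137.12611]
 [308.8311  229.67155]
 [151.0361  234.24535]]
plate ((0.5430084466934204, 0.03281967341899872), (0.24345296621322632, 0.4038313031196594), 1.020302176475525)
spacer [[ 0.52491488 -0.11336937]] disc [[0.51925826 0.00380532]] collar [[0.47134181 0.11954568]]
```

```bash
python3 - <<'E'
from h import *
from scipy.spatial.transform import Rotation as Ro
o=r.get_obs();m=r.camera_model("wrist");T=m["camera_from_world"];R=Ro.from_rotvec(o["orientation"]).as_matrix()
c=-T[:3,:3].T@T[:3,3];print("K",m["camera_matrix"],"\ncam in tool",R.T@(c-o["tcp_pos"]),"\ncam axes in tool (cols)",R.T@T[:3,:3].T, "\ntool",R)
E
```

```text
K [[290.50080979   0.         280.47401047]
 [  0.         290.50080979 208.33789829]
 [  0.           0.           1.        ]] 
cam in tool [ 1.14398078e-04 -7.13816066e-02 -1.25613148e-01] 
cam axes in tool (cols) [[ 9.99999813e-01  1.04695823e-04  6.02006217e-04]
 [-2.67440812e-04  9.60826524e-01  2.77150357e-01]
 [-5.49407056e-04 -2.77150466e-01  9.60826372e-01]] 
tool [[ 4.50035174e-01  8.93010588e-01 -6.57296175e-04]
 [ 8.93009313e-01 -4.50035644e-01 -1.51171854e-03]
 [-1.64578737e-03  9.33549088e-05 -9.99998641e-01]]
```

Call:
arm_command(increments=[[[0.04, -0.04, 0.03], [0, 0, 0.1], 30], [[0.07, -0.09, 0.05], [0, 0, 0.2], 30], [[0.1, -0.14, 0.07], [0, 0, 0.3], 30], [[0.12, -0.19, 0.08], [0, 0, 0.4], 30], [[0.14, -0.24, 0.1], [0, 0, 0.485], 30], [[0.16, -0.29, 0.1], [0, 0, 0.485], 30], [[0.17, -0.34, 0.1], [0, 0, 0.485], 30], [[0.18, -0.39, 0.1], [0, 0, 0.485], 30], [[0.18, -0.44, 0.1], [0, 0, 0.485], 30], [[0.18, -0.49, 0.1], [0, 0, 0.485], 30]])

```text
clock: 1.1
tcp_pos: [0.4806, 0.1613, 0.3476]
orientation: [-2.202, -2.241, 0.0]
contact_force: [-0.2, 0.3, 0.4]
grip_width: 0.0253
```

Call:
arm_command(increments=[[[0.02, -0.04, -0.03], [0, 0, 0], 30], [[0.03, -0.08, -0.06], [0, 0, 0], 30], [[0.04, -0.11, -0.09], [0, 0, 0], 30], [[0.05, -0.13, -0.12], [0, 0, 0], 30], [[0.05, -0.13, -0.15], [0, 0, 0], 30], [[0.05, -0.13, -0.15], [0, 0, 0], 30], [[0.05, -0.13, -0.15], [0, 0, 0], 30]])

```text
clock: 1.8
tcp_pos: [0.5303, 0.0341, 0.198]
orientation: [-2.2, -2.242, 0.001]
contact_force: [-0.6, -0.4, 0.4]
grip_width: 0.0258
```

```bash
python3 - <<'E'
from h import *
import pickle
m=r.camera_model("wrist");im=r.grab_frame("wrist");cv2.imwrite("pics/w1.png",im);pickle.dump(m,open("w1.pkl","wb"))
print(r.get_obs()["tcp_pos"])
E
```

```text
[0.53107849 0.03442195 0.19893254]
```

View pics/w1.png

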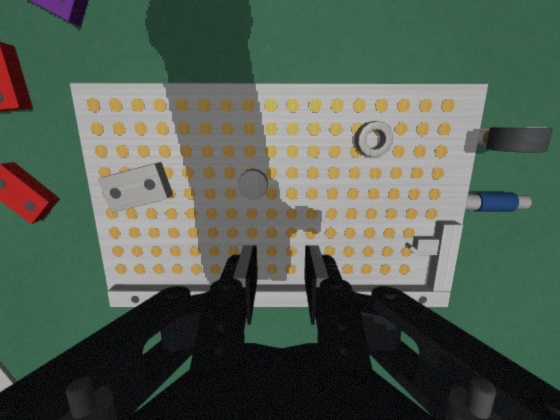

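The wrist view (image down = +x, right = +y) shows the plate's near edge at row 84 (cols 72–488). The rail's dark face is at rows 286–291, the stop's face near col 432, the keeper near (425,247). The spacer is at about (135,187), tilted, the disc at (253,184), the collar at (375,139).

```bash
python3 - <<'E'
from h import *
import pickle
im=cv2.imread("pics/w1.png");m=pickle.load(open("w1.pkl","rb"));g=im.max(2).astype(int)
for c in (130,160,180,350,380,410): print(c,g[276:312,c])
print("near edge",[g[78:90,c] for c in (100,300,470)])
for y in (260,270,280): print(y,g[y,415:470])
hsv=cv2.cvtColor(im,cv2.COLOR_BGR2HSV)
s=(hsv[...,1]<60)&(hsv[...,2]>140)
# corners of near edge via row/col: left/right plate edges
P=lambda px,z:ray(m,px,z).round(4).tolist()
print(P([[72,84],[488,84]],.025))
# spacer: edges crop
cv2.imwrite("pics/sp.png",cv2.resize(im[145:230,80:290],None,fx=3.5,fy=3.5,interpolation=cv2.INTER_NEAREST))
E
```

```text
130 [176 175 176 173 175 174 171 165 120  77  72  67  67  65  84 130 173 177
 175 174 173 168 167 164 169 172 174 174 177 177 168 117 104  90  44   8]
160 [175 171 176 175 174 170 167 162 120  75  72  71  73  63  61  50  20  16
  20  18  14  18  16  17  14  22   6  13  15   9  13  13   9  15  14  10]
180 [171 169 171 171 170 167 167 159 118  67  30  13  15  13  18  13  14  11
  16  18   8  18   9   6  20  13  10  19  17  17  17  13  18  16  24  17]
350 [168 167 165 170 174 175 173 151  97  38  22  14  12  24  20  15  14  18
   1  19  10   9   8  17  15  12  14  14  13   9  15  14  13  12  14  11]
380 [170 168 168 172 175 175 174 166 136  75  37  15  10   8  14  14  13  18
  17  15  13  12  16  19  14  23  23  27  22  28  26  24  29  26  26  22]
410 [173 172 175 175 177 178 173 168 138  80  71  72  70  67  72 109 167 175
 173 173 152  70  26  16  19  21   5  18  12   6  12  19  17  18  15  24]
near edge [array([ 99,  98,  99,  99, 109, 140, 172, 173, 171, 170, 172, 170]), array([107, 108, 107, 108, 109, 125, 167, 182, 180, 176, 175, 176]), array([102, 101, 101,  99,  99, 107, 151, 170, 168, 165, 168, 168])]
260 [177 178 175 177 176 175 175 175 177 176 174 176 176 158 114  77  62  55
  60  58  62  61  67 119 173 175 173 171 171 173 175 173 172 174 180 182
 178 175 177 175 174 138 104  99 102 100 102 100  99 102 105 102 101 101
 102]
270 [174 172 171 175 174 174 172 175 174 174 172 169 116  96  65  61  59  64
  58  62  64 103 167 175 178 175 172 174 176 174 172 173 177 178 179 175
 178 178 175 150 107 101 102 104 101 103 101 107 100 104 101 103 102 101
  99]
280 [176 179 176 176 179 179 177 175 177 168 121 107  75  59  57  60  61  62
  64  83 158 176 176 170 171 173 173 174 172 174 176 181 176 176 177 176
 174 166 112 102 101 103  99 100  99  97  98 104 104 102 100 104 104 106
 102]
[[0.4256, -0.1656], [0.4181, 0.2305]]
```

View pics/sp.png

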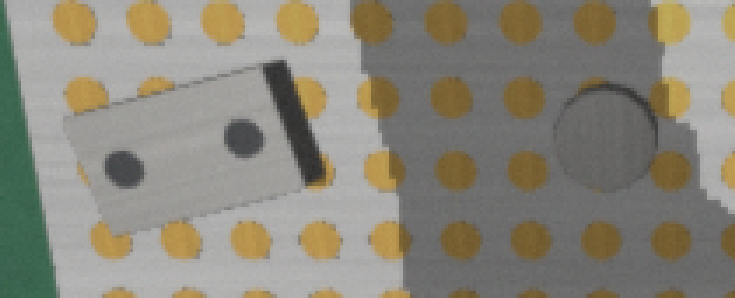

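The crop shows the spacer's top-face corners at crop pixels (65,117), (263,63), (305,187) and (115,236), with the disc about 70 px (image scale) to the +y side.

```bash
python3 - <<'E'
from h import *
import pickle
m=pickle.load(open("w1.pkl","rb"))
P=lambda px,z:ray(m,np.array(px,float)+(0.0),z)
rb=P([[130,284.0],[180,284],[350,283.8],[410,284.4]],.025);rt=P([[130,290.7],[410,291.0]],.041)
sb=P([[428.9,260],[427,270],[425.2,280]],.025);st=P([[437.9,260],[436,270],[434.3,280]],.041)
ne=P([[100,83.2],[300,83.6],[470,83.7]],.025);le=P([[72,84],[488,84]],.025)
for n in "rb rt sb st ne le".split(): print(n,(1e3*globals()[n]).round(1).tolist())
ps=[np.degrees(np.arctan2(*(a[-1]-a[0]))) for a in (rb,rt,ne)];print("yaw from lines (x over y, deg)",ps)
sp=np.array([[65,117],[263,63],[305,187],[115,236]])/3.5+[80,145]-.5+.14
w=P(sp,.043);print("spacer",(1e3*w).round(1).tolist(),w.mean(0),[np.linalg.norm(w[i]-w[i-1]) for i in range(4)])
d=w[1]-w[0]+w[2]-w[3];print("long axis deg from world y (toward +x)",np.degrees(np.arctan2(d[0],d[1])))
E
```

```text
rb [[639.2, -137.0], [638.2, -79.3], [634.3, 117.2], [633.8, 186.7]]
rt [[637.9, -128.9], [632.6, 179.7]]
sb [[602.5, 203.6], [615.0, 203.5], [627.8, 203.4]]
st [[594.7, 204.1], [606.5, 204.1], [618.6, 204.2]]
ne [[424.4, -138.9], [421.1, 51.3], [418.1, 213.3]]
le [[425.6, -165.6], [418.1, 230.5]]
yaw from lines (x over y, deg) [np.float64(-0.9600012883174451), np.float64(-0.9808074146011994), np.float64(-1.022831874106747)]
spacer [[512.5, -143.3], [496.4, -86.7], [531.4, -78.3], [546.9, -134.3]] [ 0.52179707 -0.1106527 ] [np.float64(0.035638418644492284), np.float64(0.05887808057834343), np.float64(0.03592591554384812), np.float64(0.05813043463073067)]
long axis deg from world y (toward +x) -15.689486571251892
```

Call:
arm_command(increments=[[[-0.02, -0.04, 0], [0, 0, 0], 38], [[-0.04, -0.08, 0], [0, 0, 0], 38], [[-0.06, -0.12, -0.02], [0, 0, 0], 38], [[-0.07, -0.147, -0.05], [0, 0, 0], 38], [[-0.07, -0.147, -0.08], [0, 0, 0], 38], [[-0.07, -0.147, -0.11], [0, 0, 0], 38], [[-0.07, -0.147, -0.13], [0, 0, 0], 38], [[-0.07, -0.147, -0.145], [0, 0, 0], 38], [[-0.07, -0.147, -0.152], [0, 0, 0], 38], [[-0.07, -0.147, -0.152], [0, 0, 0], 38]])

```text
clock: 2.85
tcp_pos: [0.4614, -0.1129, 0.0463]
orientation: [2.2, 2.242, 0.001]
contact_force: [0.4, -0.4, -0.7]
grip_width: 0.0327
```

```bash
python3 - <<'E'
from h import *
cv2.imwrite("pics/w2.png",r.grab_frame("wrist"))
im=r.grab_frame("scene")[180:300,190:330];cv2.imwrite("pics/s2.png",cv2.resize(im,None,fx=5,fy=5))
o=r.get_obs();print(o["tcp_pos"],o["contact_force"],o["grip_width"])
E
```

```text
[ 0.46165724 -0.11315242  0.04694618] [0.27690154 0.15050692 0.30357955] 0.03248526326370042
```

View pics/s2.png

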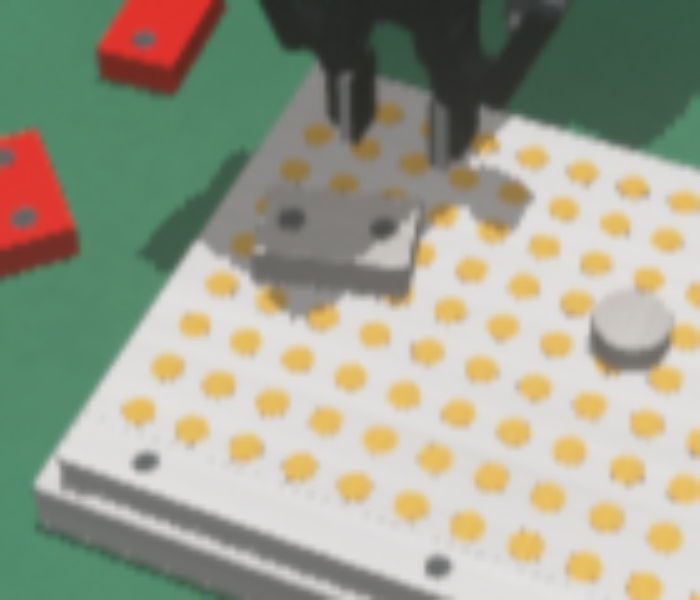

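The fingertips stand over the plate behind the spacer's near long side, clear of everything.

Call:
arm_command(increments=[[[0.01, 0, 0], [0, 0, 0], 38], [[0.018, 0, 0], [0, 0, 0], 38], [[0.024, 0, 0], [0, 0, 0], 38], [[0.03, 0, 0], [0, 0, 0], 38], [[0.036, 0, 0], [0, 0, 0], 38], [[0.042, 0, 0], [0, 0, 0], 38], [[0.048, 0.001, 0], [0, 0, 0], 38], [[0.054, 0.001, 0], [0, 0, 0], 38], [[0.06, 0.001, 0], [0, 0, 0], 38], [[0.066, 0.001, 0], [0, 0, 0], 38]])

```text
clock: 3.95
tcp_pos: [0.527, -0.1123, 0.0457]
orientation: [-2.201, -2.241, 0.0]
contact_force: [-0.5, 0.1, 0.0]
grip_width: 0.0324
```

Call:
arm_command(increments=[[[0.006, 0, 0], [0, 0, 0], 38], [[0.012, 0, 0], [0, 0, 0], 38], [[0.018, 0, 0], [0, 0, 0], 38], [[0.024, 0, 0], [0, 0, 0], 38], [[0.03, 0, 0], [0, 0, 0], 38], [[0.036, 0, 0], [0, 0, 0], 38], [[0.042, 0.001, 0], [0, 0, 0], 38], [[0.046, 0.001, 0], [0, 0, 0], 38], [[0.048, 0.001, 0], [0, 0, 0], 38]])

```text
clock: 4.85
tcp_pos: [0.5749, -0.1112, 0.0458]
orientation: [-2.201, -2.242, -0.0]
contact_force: [-1.3, 0.2, 1.7]
grip_width: 0.0326
```

```bash
python3 - <<'E'
from h import *
im=r.grab_frame("scene")[190:320,180:330];cv2.imwrite("pics/s3.png",cv2.resize(im,None,fx=5,fy=4.5))
o=r.get_obs();print(o["tcp_pos"],o["contact_force"],o["grip_width"])
E
```

```text
[ 0.57509632 -0.11124362  0.04587155] [-0.45822351  0.07103039 -0.41597128] 0.032295774448164165
```

View pics/s3.png

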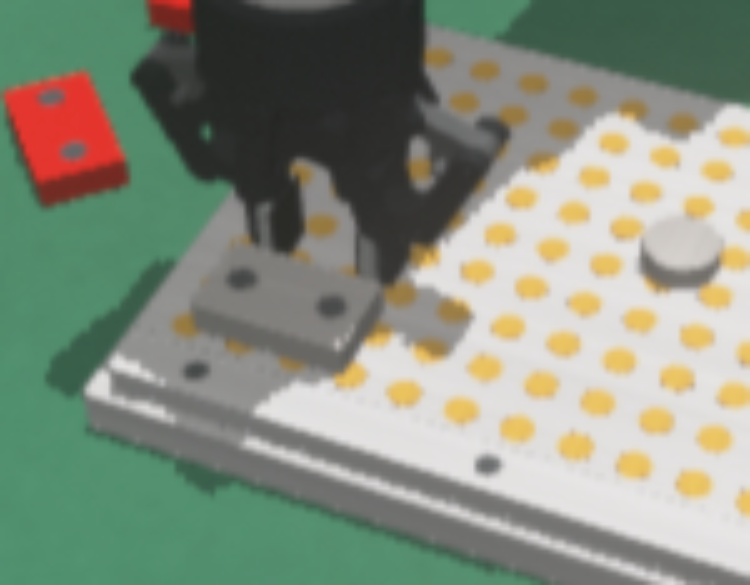

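The spacer is now square to the fingers and about 15 mm short of the rail; the disc has not moved. I'll close the gap slowly.

Call:
arm_command(increments=[[[0.004, 0, 0], [0, 0, 0], 38], [[0.008, 0, 0], [0, 0, 0], 38], [[0.011, 0, 0], [0, 0, 0], 38], [[0.013, 0, 0], [0, 0, 0], 38], [[0.015, 0, 0], [0, 0, 0], 38]])

```text
clock: 5.4
tcp_pos: [0.5895, -0.1114, 0.0458]
orientation: [-2.201, -2.241, 0.0]
contact_force: [-1.8, 0.3, 1.8]
grip_width: 0.0326
```

Call:
arm_command(increments=[[[0.001, 0, 0], [0, 0, 0], 38], [[0.002, 0, 0], [0, 0, 0], 38], [[0.002, 0, 0], [0, 0, 0], 38]])

```text
clock: 5.7
tcp_pos: [0.5917, -0.1114, 0.0458]
orientation: [2.201, 2.241, 0.0]
contact_force: [-0.6, -0.4, -0.7]
grip_width: 0.0328
```

Call:
arm_command(increments=[[[0.001, 0, 0], [0, 0, 0], 38], [[0.002, 0, 0], [0, 0, 0], 38], [[0.002, 0, 0], [0, 0, 0], 38]])

```text
clock: 6.0
tcp_pos: [0.5921, -0.1114, 0.0456]
orientation: [-2.2, -2.239, 0.003]
contact_force: [-6.1, -0.3, 4.2]
grip_width: 0.0323
```

Call:
arm_command(increments=[[[0.001, 0, 0], [0, 0, 0], 38], [[0.002, 0, 0], [0, 0, 0], 38], [[0.002, 0, 0], [0, 0, 0], 38]])

```text
clock: 6.3
tcp_pos: [0.5922, -0.1114, 0.0453]
orientation: [-2.198, -2.237, 0.007]
contact_force: [-11.3, 0.7, 7.4]
grip_width: 0.0329
```

Contact with the rail is clear: 11 N, and the TCP stopped at 0.592 as predicted. Next I back off, lift and look.

Call:
arm_command(increments=[[[-0.006, 0, 0], [0, 0, 0], 38], [[-0.02, 0, 0], [0, 0, 0], 38], [[-0.03, 0, 0.02], [0, 0, 0], 38], [[-0.03, 0, 0.06], [0, 0, 0], 38], [[-0.01, 0, 0.1], [0, 0, 0], 0], [[0.02, 0, 0.12], [0, 0, 0], 0], [[0.03, 0, 0.12], [0, 0, 0], 0], [[0.03, 0, 0.12], [0, 0, 0], 0]])

```text
clock: 7.1
tcp_pos: [0.627, -0.1108, 0.1658]
orientation: [2.199, 2.242, 0.002]
contact_force: [-0.5, -0.3, 0.1]
grip_width: -0.0005
```

```bash
python3 - <<'E'
from h import *
import pickle
m=r.camera_model("wrist");im=r.grab_frame("wrist");cv2.imwrite("pics/w3.png",im);pickle.dump(m,open("w3.pkl","wb"))
o=r.get_obs();print(o["tcp_pos"],o["joints"])
E
```

```text
[ 0.62497074 -0.11104583  0.16461703] [-0.12937279  0.50862151  0.2828766   1.74712155 -0.17270133  0.9116073
  1.81528776]
```

View pics/w3.png

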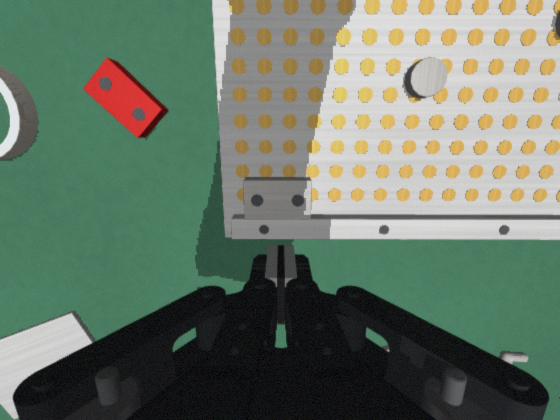

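The wrist view shows the spacer lying flat on the rail with its top corners near (244,178) and (311,178), at the -y end, well before the corner. Disc untouched at (428,76).

```bash
python3 - <<'E'
from h import *
import pickle
m=pickle.load(open("w3.pkl","rb"));im=cv2.imread("pics/w3.png");g=im.max(2).astype(int)
for row in (185,200,212): print(row,g[row,238:250],g[row,304:318])
for c in (252,278,302,340,450): print(c,g[172:184,c],"|",g[208:226,c])
print((1e3*ray(m,[[244,178],[311,178],[244,214],[311,214]],.043)).round(1).tolist())
E
```

```text
185 [142 140 142 141 137 122 130 131 129 129 127 127] [122 124 134 195 202 203 202 182 209 214 216 214 216 216]
200 [139 142 143 144 139 121 120 126 126 126 125 127] [109 134 192 197 199 197 190 171 208 219 218 215 209 206]
212 [137 137 135 136 139 135 123 125 124 125 125 125] [188 196 195 195 196 194 186 205 204 206 205 206 204 205]
252 [137 141 142 140 126  81  73  79  99 124 127 131] | [123 121 123 121 122 120 122 119 118 119 120 117 138 141 142 140 142 141]
278 [137 141 139 135 126  80  68  75  94 121 128 125] | [120 118 120 122 121 121 117 118 120 120 119 121 139 142 138 141 143 141]
302 [135 137 137 135 127  93  72  76  95 121 123 123] | [123 117 119 121 120 123 122 120 118 122 119 114 138 144 140 140 140 143]
340 [223 224 223 221 216 210 208 207 207 211 213 213] | [210 212 206 204 204 196 142  92  84  92 105 169 214 218 218 219 219 217]
450 [218 218 218 216 220 215 210 205 208 208 206 209] | [209 209 205 206 213 205 165  97  88  93 101 148 207 216 217 218 217 219]
[[601.1, -142.2], [600.0, -84.3], [633.7, -142.7], [632.5, -82.7]]
```

Call:
arm_command(increments=[[[0, -0.01, 0], [0, 0, -0.15], 0], [[0, -0.02, 0], [0, 0, -0.3], 0], [[0, -0.03, 0], [0, 0, -0.45], 0], [[-0.002, -0.04, 0], [0, 0, -0.6], 0], [[-0.004, -0.05, 0], [0, 0, -0.75], 0], [[-0.0055, -0.065, 0], [0, 0, -0.9], 0], [[-0.0055, -0.065, 0], [0, 0, -1.05], 0], [[-0.0055, -0.065, 0], [0, 0, -1.2], 0], [[-0.0055, -0.065, 0], [0, 0, -1.35], 0], [[-0.0055, -0.065, -0.01], [0, 0, -1.5], 0]])

```text
clock: 8.15
tcp_pos: [0.6185, -0.1767, 0.155]
orientation: [-3.139, -0.128, 0.002]
contact_force: [0.5, 0.7, -0.7]
grip_width: -0.0001
```

Call:
arm_command(increments=[[[0, 0, -0.02], [0, 0, -0.071], 0], [[0, 0, -0.04], [0, 0, -0.071], 0], [[0, 0, -0.06], [0, 0, -0.071], 0], [[0, 0, -0.075], [0, 0, -0.071], 0], [[0, 0, -0.09], [0, 0, -0.071], 0], [[0, 0, -0.09], [0, 0, -0.071], 0], [[0, 0, -0.09], [0, 0, -0.071], 0]])

```text
clock: 8.85
tcp_pos: [0.6198, -0.1766, 0.0657]
orientation: [3.141, 0.028, -0.001]
contact_force: [0.7, -0.7, 0.4]
grip_width: -0.0
```

Call:
arm_command(increments=[[[0, 0, -0.005], [0, 0, 0], 0], [[0, 0, -0.01], [0, 0, 0], 0], [[0, 0, -0.013], [0, 0, 0], 0], [[0, 0, -0.015], [0, 0, 0], 0], [[0, 0, -0.015], [0, 0, 0], 0]])

```text
clock: 9.35
tcp_pos: [0.6199, -0.1763, 0.0505]
orientation: [-3.141, -0.028, 0.001]
contact_force: [-0.1, -0.3, -0.1]
grip_width: -0.0
```

Call:
arm_command(increments=[[[0, 0, -0.001], [0, 0, 0], 0], [[0, 0, -0.002], [0, 0, 0], 0], [[0, 0, -0.003], [0, 0, 0], 0], [[0, 0, -0.003], [0, 0, 0], 0]])

```text
clock: 9.75
tcp_pos: [0.62, -0.1763, 0.0477]
orientation: [-3.141, -0.028, 0.0]
contact_force: [-0.3, -0.3, -0.2]
grip_width: -0.0
```

Call:
arm_command(increments=[[[0, 0.008, 0], [0, 0, 0], 0], [[0, 0.014, 0], [0, 0, 0], 0], [[0, 0.019, 0], [0, 0, 0], 0], [[0, 0.024, 0], [0, 0, 0], 0], [[0, 0.029, 0], [0, 0, 0], 0], [[0, 0.034, 0], [0, 0, 0], 0], [[0, 0.04, 0], [0, 0, 0], 0], [[-0.0005, 0.046, 0], [0, 0, 0], 0], [[-0.0005, 0.052, 0], [0, 0, 0], 0], [[-0.0005, 0.058, 0], [0, 0, 0], 0]])

```text
clock: 10.75
tcp_pos: [0.6195, -0.1178, 0.0478]
orientation: [-3.141, -0.028, -0.0]
contact_force: [0.0, -1.4, -0.4]
grip_width: 0.0002
```

Call:
arm_command(increments=[[[0, 0.007, 0], [0, 0, 0], 0], [[0, 0.014, 0], [0, 0, 0], 0], [[0, 0.021, 0], [0, 0, 0], 0], [[-0.0003, 0.028, 0], [0, 0, 0], 0], [[-0.0004, 0.035, 0], [0, 0, 0], 0], [[-0.0005, 0.042, 0], [0, 0, 0], 0], [[-0.0006, 0.049, 0], [0, 0, 0], 0], [[-0.0007, 0.056, 0], [0, 0, 0], 0], [[-0.0008, 0.063, 0], [0, 0, 0], 0], [[-0.0009, 0.07, 0], [0, 0, 0], 0]])

```text
clock: 11.75
tcp_pos: [0.6186, -0.0475, 0.0477]
orientation: [-3.141, -0.028, 0.0]
contact_force: [-1.8, -1.4, 1.2]
grip_width: -0.0001
```

```bash
python3 - <<'E'
from h import *
im=r.grab_frame("scene")[190:350,190:450];cv2.imwrite("pics/s4.png",cv2.resize(im,None,fx=3,fy=3))
o=r.get_obs();print(o["tcp_pos"],o["contact_force"],o["grip_width"])
E
```

```text
[ 0.61882036 -0.04577656  0.04763422] [-0.96968777 -1.60015012  0.81476028] -0.00016797909650100625
```

View pics/s4.png

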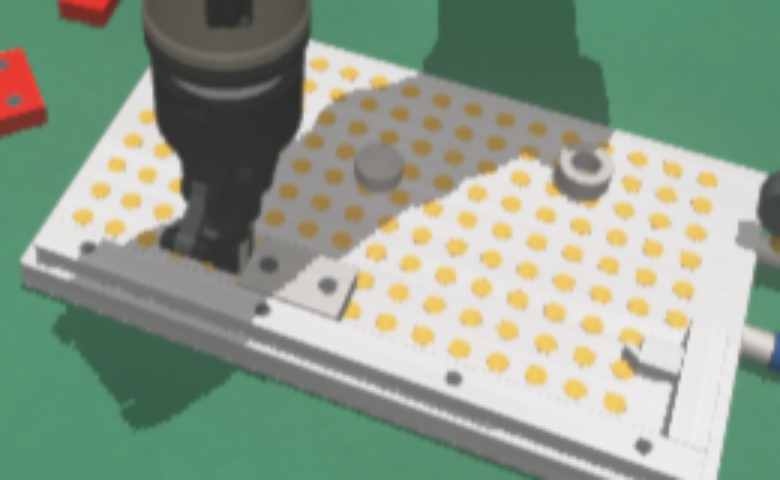

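The spacer lies flush along the rail and slides ahead of the fingers; keeper and pocket are clear ahead. Carrying on.

Call:
arm_command(increments=[[[0, 0.008, 0], [0, 0, 0], 0], [[0, 0.016, 0], [0, 0, 0], 0], [[0, 0.024, 0], [0, 0, 0], 0], [[-0.0003, 0.032, 0], [0, 0, 0], 0], [[-0.0004, 0.04, 0], [0, 0, 0], 0], [[-0.0005, 0.048, 0], [0, 0, 0], 0], [[-0.0006, 0.056, 0], [0, 0, 0], 0], [[-0.0008, 0.064, 0], [0, 0, 0], 0], [[-0.001, 0.072, 0], [0, 0, 0], 0], [[-0.001, 0.08, 0], [0, 0, 0], 0]])

```text
clock: 12.8
tcp_pos: [0.6176, 0.0323, 0.0479]
orientation: [3.141, 0.028, -0.0]
contact_force: [-1.5, -2.8, 2.4]
grip_width: 0.0001
```

Call:
arm_command(increments=[[[0, 0.006, 0], [0, 0, 0], 0], [[0, 0.014, 0], [0, 0, 0], 0], [[0, 0.022, 0], [0, 0, 0], 0], [[-0.0003, 0.03, 0], [0, 0, 0], 0], [[-0.0004, 0.038, 0], [0, 0, 0], 0], [[-0.0005, 0.046, 0], [0, 0, 0], 0], [[-0.0006, 0.054, 0], [0, 0, 0], 0], [[-0.0008, 0.062, 0], [0, 0, 0], 0], [[-0.001, 0.068, 0], [0, 0, 0], 0], [[-0.001, 0.072, 0], [0, 0, 0], 0]])

```text
clock: 13.8
tcp_pos: [0.6166, 0.1047, 0.0477]
orientation: [-3.141, -0.03, 0.0]
contact_force: [-1.2, -2.8, 0.6]
grip_width: 0.0001
```

Call:
arm_command(increments=[[[0, 0.005, 0], [0, 0, 0], 0], [[0, 0.01, 0], [0, 0, 0], 0], [[0, 0.015, 0], [0, 0, 0], 0], [[0, 0.02, 0], [0, 0, 0], 0], [[0, 0.023, 0], [0, 0, 0], 0], [[0, 0.025, 0], [0, 0, 0], 0], [[0, 0.026, 0], [0, 0, 0], 0]])

```text
clock: 14.5
tcp_pos: [0.6168, 0.1303, 0.0478]
orientation: [-3.141, -0.029, -0.001]
contact_force: [-1.0, -0.8, 0.2]
grip_width: -0.0001
```

Call:
arm_command(increments=[[[0, 0.001, 0], [0, 0, 0], 0], [[0, 0.002, 0], [0, 0, 0], 0], [[0, 0.002, 0], [0, 0, 0], 0]])

```text
clock: 14.8
tcp_pos: [0.6169, 0.132, 0.0479]
orientation: [-3.141, -0.028, -0.001]
contact_force: [-0.7, -0.4, 0.6]
grip_width: 0.0003
```

Call:
arm_command(increments=[[[0, 0.001, 0], [0, 0, 0], 0], [[0, 0.002, 0], [0, 0, 0], 0], [[0, 0.002, 0], [0, 0, 0], 0]])

```text
clock: 15.1
tcp_pos: [0.6168, 0.1327, 0.0479]
orientation: [3.14, 0.027, 0.001]
contact_force: [-0.3, -3.7, -0.3]
grip_width: -0.0002
```

Call:
arm_command(increments=[[[0, 0.001, 0], [0, 0, 0], 0], [[0, 0.002, 0], [0, 0, 0], 0], [[0, 0.002, 0], [0, 0, 0], 0]])

```text
clock: 15.4
tcp_pos: [0.6168, 0.1327, 0.048]
orientation: [3.138, 0.025, 0.001]
contact_force: [0.5, -7.8, 0.9]
grip_width: -0.0002
```

Call:
arm_command(increments=[[[0, 0.001, 0], [0, 0, 0], 0], [[0, 0.002, 0], [0, 0, 0], 0], [[0, 0.002, 0], [0, 0, 0], 0]])

```text
clock: 15.7
tcp_pos: [0.6168, 0.1328, 0.048]
orientation: [3.136, 0.023, 0.001]
contact_force: [-0.3, -10.8, 1.4]
grip_width: 0.0002
```

Stop contact is clear: 11 N, and the TCP stopped at y 0.1328 against a predicted 0.1325. I back off and look from above.

Call:
arm_command(increments=[[[0, -0.006, 0], [0, 0, 0], 0], [[0, -0.02, 0], [0, 0, 0], 0], [[0, -0.04, 0.02], [0, 0, 0], 0], [[0, -0.045, 0.05], [0, 0, 0], 0], [[0, -0.045, 0.08], [0, 0, 0], 0], [[0, -0.045, 0.1], [0, 0, 0], 0], [[0, -0.045, 0.1], [0, 0, 0], 0], [[0, -0.045, 0.1], [0, 0, 0], 0]])

```text
clock: 16.5
tcp_pos: [0.6166, 0.0931, 0.1478]
orientation: [-3.14, -0.029, -0.001]
contact_force: [-0.5, -0.0, -0.1]
grip_width: -0.0004
```

```bash
python3 - <<'E'
from h import *
import pickle
m=r.camera_model("wrist");im=r.grab_frame("wrist");cv2.imwrite("pics/w5.png",im);pickle.dump(m,open("w5.pkl","wb"))
p=proj(m,[[.616,.1735,.043]])[0];print(p,r.get_obs()["tcp_pos"])
x,y=int(p[0]),int(p[1]);x0=max(x-110,0);y0=max(y-80,0);print("crop origin",x0,y0)
cv2.imwrite("pics/w5c.png",cv2.resize(im[y0:y0+165,x0:x0+220],None,fx=3.6,fy=3.6,interpolation=cv2.INTER_NEAREST))
E
```

```text
[282.62519706 111.77515926] [0.61601862 0.09303286 0.14703009]
crop origin 172 31
```

View pics/w5c.png

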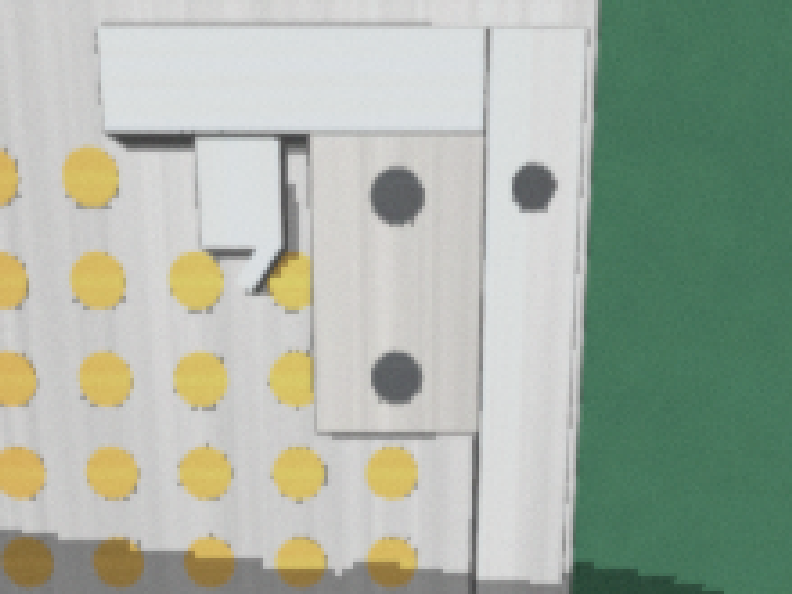

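The close view shows the spacer in the pocket. Its top edge touches the stop line at crop row 132 and its right edge meets the rail seam at cols 478–485, with no visible gap. I'll check this numerically, along with the neighbours.

```bash
python3 - <<'E'
from h import *
import pickle
m=pickle.load(open("w5.pkl","rb"));im=cv2.imread("pics/w5.png").astype(float);s=im[...,0]-0*im[...,2];d=im[...,0]-im[...,2] # bluish minus reddish: parts differ in tint
c=lambda a,b:np.round(im[a,b].mean(-1)).astype(int)
for row in (80,100,120,140,147): print(row,"L",c(row,slice(254,264)),"R",c(row,slice(300,312)))
for col in (265,280,298): print(col,"T",c(slice(62,72),col),"B",c(slice(144,156),col))
for row in (158,170,180): print(row,"rail",c(row,slice(298,310)))
# corners of spacer top from crop
q=np.array([[311,134],[484,134],[477,432],[317,432]])/3.6+[172,31]-.36
w=ray(m,q,.043);e=.0172;ex=np.array([np.cos(e),np.sin(e)]);ey=np.array([-np.sin(e),np.cos(e)]);o=np.array([.5415,.0322])
print("plate frame mm",(1e3*np.c_[(w-o)@ex,(w-o)@ey]).round(1).tolist(),"centre",(1e3*np.array([(w.mean(0)-o)@ex,(w.mean(0)-o)@ey])).round(1))
rl=ray(m,np.array([[488,30],[484,130]])/3.6+[172,31]-.36,.041);print("rail top edge plate x",(1e3*(rl-o)@ex).round(1))
st=ray(m,np.array([[110,132],[300,132],[480,132]])/3.6+[172,31]-.36,.041);print("stop edge plate y",(1e3*(st-o)@ey).round(1))
E
```

```text
80 L [212 211 206 175 186 206 211 209 210 211] R [204 199 199 201 205 192 133 202 222 223 221 221]
100 L [138 197 204 201 173 209 211 209 210 208] R [200 198 199 204 201 174 157 217 221 220 220 221]
120 L [203 202 204 201 167 196 206 209 209 209] R [198 198 200 201 193 133 200 218 221 220 221 220]
140 L [170 173 170 169 170 184 204 207 208 208] R [193 194 199 195 167 150 217 222 218 220 219 219]
147 L [207 202 201 201 200 176 204 207 209 210] R [196 197 196 197 168 188 219 219 219 219 220 220]
265 T [222 221 221 222 213 185 188 210 213 211] B [206 207 207 204 209 206 190 135 151 199 203 203]
280 T [223 222 223 222 214 184 185 210 212 211] B [205 209 209 208 208 208 196 135 149 197 198 171]
298 T [222 223 221 222 215 179 181 205 202 205] B [198 199 199 198 201 196 188 166 206 212 212 212]
158 rail [213 211 212 211 198 119  98 187 219 220 218 219]
170 rail [209 209 209 207 196 105 131 210 221 218 218 219]
180 rail [209 210 211 205 164  99 168 218 219 215 216 219]
plate frame mm [[59.0, 170.2], [93.8, 170.3], [93.8, 111.2], [59.1, 111.1]] centre [ 76.4 140.7]
rail top edge plate x [94.3 94. ]
stop edge plate y [170.9 170.9 171. ]
```

The numbers agree with home (centre at plate 76.4, 140.7, within calibration), but the rail seam looks slightly wider at the stop end (perhaps 0.3 mm). A gentle nudge on the protruding near side will settle it.

Call:
arm_command(increments=[[[-0.025, 0.02, 0], [0, 0, 0], 0], [[-0.05, 0.045, 0], [0, 0, 0], 0], [[-0.052, 0.0625, -0.01], [0, 0, 0], 0], [[-0.052, 0.0625, -0.04], [0, 0, 0], 0], [[-0.052, 0.0625, -0.065], [0, 0, 0], 0], [[-0.052, 0.0625, -0.085], [0, 0, 0], 0], [[-0.052, 0.0625, -0.095], [0, 0, 0], 0], [[-0.052, 0.0625, -0.099], [0, 0, 0], 0], [[-0.052, 0.0625, -0.099], [0, 0, 0], 0]])

```text
clock: 17.45
tcp_pos: [0.5647, 0.1549, 0.0484]
orientation: [3.141, 0.028, -0.001]
contact_force: [-0.2, 0.8, 0.5]
grip_width: -0.0001
```

Call:
arm_command(increments=[[[0.005, 0, 0], [0, 0, 0], 0], [[0.01, 0, 0], [0, 0, 0], 0], [[0.014, 0, 0], [0, 0, 0], 0], [[0.017, 0, 0], [0, 0, 0], 0], [[0.018, 0, 0], [0, 0, 0], 0], [[0.019, 0, 0], [0, 0, 0], 0], [[0.02, 0, 0], [0, 0, 0], 0]])

```text
clock: 18.15
tcp_pos: [0.5846, 0.1552, 0.0488]
orientation: [-3.141, -0.028, 0.0]
contact_force: [0.3, -0.4, 0.3]
grip_width: -0.0
```

Call:
arm_command(increments=[[[0.001, 0, 0], [0, 0, 0], 0], [[0.002, 0, 0], [0, 0, 0], 0], [[0.003, 0, 0], [0, 0, 0], 0], [[0.003, 0, 0], [0, 0, 0], 0]])

```text
clock: 18.55
tcp_pos: [0.5853, 0.1552, 0.0484]
orientation: [-3.141, -0.029, 0.008]
contact_force: [-7.3, 0.2, 5.7]
grip_width: -0.0
```

Call:
arm_command(increments=[[[0.001, 0, 0], [0, 0, 0], 0], [[0.002, 0, 0], [0, 0, 0], 0], [[0.003, 0, 0], [0, 0, 0], 0], [[0.003, 0, 0], [0, 0, 0], 0]])

```text
clock: 18.95
tcp_pos: [0.5856, 0.1552, 0.0481]
orientation: [-3.141, -0.029, 0.017]
contact_force: [-14.7, 0.2, 12.4]
grip_width: -0.0003
```

Call:
arm_command(increments=[[[-0.008, 0, 0], [0, 0, 0], 0], [[-0.025, 0, 0], [0, 0, 0], 0], [[-0.027, 0, 0.02], [0, 0, 0], 0], [[-0.027, 0, 0.06], [0, 0, 0], 0], [[-0.02, -0.02, 0.1], [0, 0, 0], 0], [[0.01, -0.05, 0.1], [0, 0, 0], 0], [[0.026, -0.0625, 0.099], [0, 0, 0], 0], [[0.026, -0.0625, 0.099], [0, 0, 0], 0], [[0.026, -0.0625, 0.099], [0, 0, 0], 0]])

```text
clock: 19.85
tcp_pos: [0.6166, 0.0926, 0.1476]
orientation: [-3.141, -0.027, -0.0]
contact_force: [-0.5, 0.9, -0.7]
grip_width: 0.0003
```

```bash
python3 - <<'E'
from h import *
im=r.grab_frame("wrist");cv2.imwrite("pics/w6.png",im);print(r.get_obs()["tcp_pos"],r.get_obs()["contact_force"])
cv2.imwrite("pics/top6.png",r.grab_frame("top"))
c=lambda a,b:np.round(im[a,b].astype(float).mean(-1)).astype(int)
for row in (75,80,100,120,140,147): print(row,"L",c(row,slice(252,264)),"R",c(row,slice(300,312)))
for col in (265,280,298): print(col,"T",c(slice(60,72),col))
cv2.imwrite("pics/w6c.png",cv2.resize(im[31:196,172:392],None,fx=3.6,fy=3.6,interpolation=cv2.INTER_NEAREST))
a,b=cv2.imread("pics/top0.png")[130:245,140:390],cv2.imread("pics/top6.png")[130:245,140:390]
cv2.imwrite("pics/cmp.png",cv2.resize(np.vstack([a,b]),None,fx=2.5,fy=2.5))
E
```

```text
[0.61607361 0.09335537 0.14738392] [0.16849723 0.19513792 0.2232375 ]
75 L [205 210 212 210 206 169 200 209 213 210 210 210] R [204 199 200 205 205 193 135 198 221 221 221 221]
80 L [189 198 207 209 203 155 193 210 208 212 212 209] R [201 200 198 201 204 186 144 209 222 221 220 219]
100 L [111 116 151 182 194 197 180 209 207 211 211 209] R [199 200 200 204 202 173 181 218 221 220 220 220]
120 L [210 207 208 207 203 200 171 200 209 209 210 210] R [198 198 200 199 189 133 202 221 220 220 220 220]
140 L [171 169 169 172 170 167 145 178 202 205 210 209] R [195 197 200 196 164 153 218 221 219 220 220 220]
147 L [206 205 204 204 200 202 200 182 205 209 210 210] R [195 197 197 197 168 190 217 221 219 221 219 220]
265 T [222 220 220 223 222 214 183 185 209 208 210 209]
280 T [221 222 222 222 221 214 187 185 209 211 211 209]
298 T [220 223 221 221 222 216 184 184 207 203 203 202]
```

View pics/w6c.png

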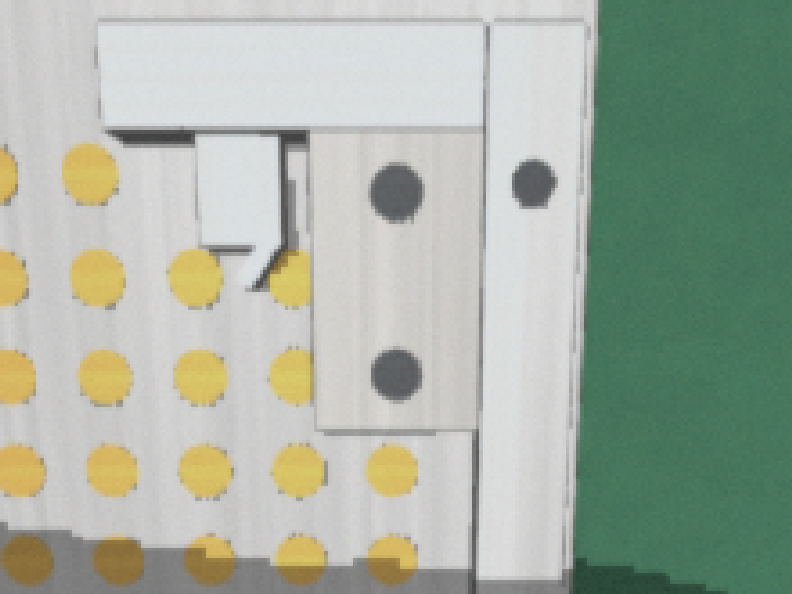

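View pics/cmp.png

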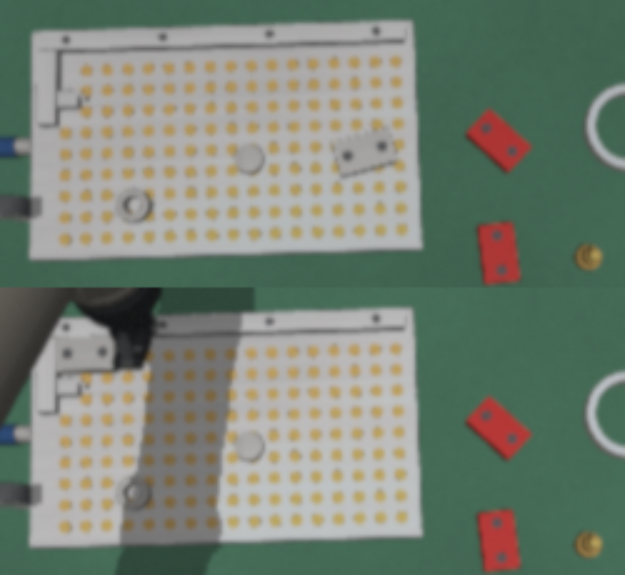

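The spacer is seated against both faces: the stop seam is uniform, and the rail seam is unchanged by the 15 N press, so it is just the drawn edge line. In the before/after top view the disc, collar, coupler, tape and decoys are where they started. The gripper is clear and touching nothing, so I'm handing in.

```bash
python3 -c "
from bench import r
print(r.get_obs()['clock'],r.get_obs()['contact_force']);print(r.hand_in())"
```

```text
19.95 [-0.01327475 -0.37903201 -0.42675308]
the job is handed in; nothing more can be done
None
```

The spacer is in the corner pocket, flush against the rail and the end stop, and I handed the job in at 19.95 s on the robot's clock.

- **Rail:** I pushed the spacer flat against the long rail with two fingertips at the plate's -y end, well before the corner. Contact reached 11 N.
- **Corner:** I slid it along the rail with the fingers shut until it met the end stop at 11 N. I then pressed it sideways against the rail at about 15 N and backed the gripper off clear of it.

**Last checks**
- **Position:** The close view before the sideways press put the spacer's centre at plate (76.4, 140.7) mm, against home at (77, 140). That is within the 2 mm calibration.
- **Seams:** The stop seam was even. The rail seam looked about 0.3 mm wider at the stop end. The press left it essentially unchanged, so I took it for the drawn edge line rather than a gap, though the pictures cannot rule out a few tenths of a millimetre.
- **Other parts:** Compared by eye in the top view before and after, the disc, collar, coupler, tape and the two red look-alike blocks were unmoved. The purple block was outside that crop, and the arm's path stayed clear of it.
- **Force:** The reading at hand-in was near zero. No check failed.

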